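# Close the takeaway tub

### The job

Close the filled rectangular takeaway tub with its own rectangular lid: hook the lid's rear edge under the tub's fixed lip, then press the front edge down until both sprung catches have snapped over it and the lid lies flush on the rim all round. Press firmly but do not ram or crush it, and leave the round lid, the salt can and the sauce bottle where they are.

Things in the scene. Friction and masses are not known exactly. Their poses are not given: they have to be found in the camera images.
- tub: Fixed rectangular white food tub of fried balls in a low steel holder; cannot move. Origin: centre of its underside, on the table. x axis from the lip end (rear, -x) to the catch end (front, +x), roughly away from the robot (turned up to 0.5 rad); z up. It stands at one of three places. Rim flat, 70 mm above the table, outer 172 (x) x 128 (y) mm, mouth 140 x 100 mm.
- tub_rim (a point): Centre of the tub's mouth at rim height, 70 mm above the table, axes as the tub's.
- tub_lip (a point): Middle of the lower inner edge of the tub's fixed rear lip: 74 mm behind the tub's centre, 11 mm above the rim. The lip is a roof 90 mm wide (y) on an upright; the gap below it narrows from 11 mm here to 8 mm at the upright, whose inner face is 84 mm behind the tub's centre. Top of the roof 16 mm above the rim.
- tip_l (a point): Tip of the nose of the +y front catch (grey, 26 mm wide): 77 mm ahead of the tub's centre, 34 mm to +y, its flat underside 7 mm above the rim. Above it a ramp leans out to x = 85 mm, 28 mm above the rim. The catch slides outward (+x) up to 12 mm on a spring: 2 N at rest, 0.3 N more per mm. Pressing the lid past it takes about 5 to 15 N, then it snaps back over the lid.
- tip_r (a point): The same on the -y front catch (34 mm to -y).
- lid_mid (a point): Centre (half-way up, 22.5 mm over its underside) of the loose rectangular white lid, lying flat on the table, about 160 g. x from its rear to its front edge, within 0.5 rad of straight away from the robot. Plate 164 (x) x 124 (y) x 6 mm; below it a plug 124 x 92 x 7 mm that enters the mouth; above it a central grip rib 14 (x) x 60 (y) mm, 32 mm tall, its top 45 mm over the underside.
- lid: The same lid; origin at the centre of the plug's underside, z up. Both ends are alike: turn it the short way so that its x points along the tub's x. Tilted 10 to 15 degrees, rear low, it goes under the lip; then its front rests on the catches' ramps. Closed, the plate lies on the rim, its centre over the tub's centre, and this origin is 63 mm above the table.
- lid_rear (a point): Middle of the lower rear edge of the lid's plate (82 mm behind the lid's centre, 15.5 mm below its centre point); on the rim, so 70 mm above the table, when closed.
- lid_front_l (a point): Point on the lower front edge of the lid's plate, 82 mm ahead of the lid's centre and 34 mm to +y, at the +y catch; on the rim when closed.
- lid_front_r (a point): The same at the -y catch (34 mm to -y).
- round_mid (a point): Centre (half-way up, 19.5 mm above the table) of a loose round white lid of another pot, 128 mm across, with a similar grip rib; not to be used: leave it where it is.
- salt_mid (a point): Centre of a salt can, 66 mm across, 110 mm tall, standing at the back; leave it alone.
- sauce_mid (a point): Centre of a red sauce bottle, 56 mm across, 160 mm tall, standing at the back; leave it alone.
There are look-alikes about, which are no part of the job. What is shaped like the lid but black or yellow is not meant. What is shaped like the tub but green is not meant.

How it is judged:
On the way:
1. the lid's rear edge is tucked under the tub's lip (x of lid_rear in the frame of tub between -0.088 and -0.075 m and z of lid_rear in the frame of tub between 0.066 and 0.0755 m and y of lid_rear in the frame of tub between -0.012 and 0.012 m), for 0.1 s.
At the end, for the whole second after the job is handed in: The rectangular lid lies on the tub, same way round: its centre within 7 mm along and 8 mm across of the tub's centre, turned less than 0.12 rad, rear edge under the lip and within 3 mm of the rim, both front points within 2.5 mm of the rim (under their catches), tilt below 0.05 rad, at rest (x of lid_mid in the frame of tub between -0.007 and 0.007 m and y of lid_mid in the frame of tub between -0.008 and 0.008 m and angle between the x axis of lid_mid and the x axis of tub, either way round below 0.12 rad and z of lid_rear in the frame of tub between 0.066 and 0.073 m and z of each of lid_front_l, lid_front_r in the frame of tub below 0.0725 m and x of lid_rear in the frame of tub below -0.075 m and angle between lid_mid's own z axis and vertical below 0.05 rad and linear speed of lid below 0.02 m/s); the robot touches nothing.
It fails at once if the lid is rammed: more than 60 N between lid and tub (contact force between lid and tub above 60 N).
It fails at once if the round lid, salt can or sauce bottle is moved more than 30 mm (distance of any of round_mid, salt_mid, sauce_mid from where it was at the start of the episode above 0.03 m).
It also fails if it takes over 64 s, if anything falls off the work surface, if the arm or the gripper's body presses on something with over 40 N, if the wrist force passes 120 N, or if a joint passes its speed limit or range.

### The arm

A 7-joint arm with a two-finger parallel gripper is mounted at the origin on the work surface. World frame = base frame: x ahead of the robot, y to its left, z up, the work surface at z = 0. Lengths are in m, angles in rad, forces in N, time in s.
With the tool pointing down it reaches from about 0.425 to 0.925 m from the base axis. Payload 6.8 kg.
Tool frame: the origin (TCP) lies midway between the tips of the shut fingers; the grasp point (between the pads) lies 19 mm behind it; z points along the fingers, y is the direction in which the jaws open and shut (so a half turn about z gives the same grasp; the last joint's range is limited). The gripper opens to 85 mm and grips with 20 to 120 N. Pads are 22 mm wide; open, the fingers measure 114 mm over their backs; the gripper's body (76 mm by 85 mm) begins 54 mm behind the grasp point. The pads swing forward as they close: fully open they stand 13 mm farther back than shut.
Start: joints at [1.028, 0.477, 0.022, 1.555, -0.011, 1.109, -0.083], TCP at [0.284, -0.612, 0.231] pointing down, gripper open.
Joint ranges: [-2.96, 2.96], [-0.34, 2.1], [-1.41, 1.46], [0.24, 2.44], [-1.37, 4.51], [0.17, 1.92], [-2.96, 2.96]. Speed limits (rad/s): [2.39, 2.39, 3.14, 3.14, 3.14, 3.14, 3.14].

### API

Orientations are given as a rotation vector (axis times angle).
In Python, from bench import r gives the robot as it stands. The module is installed in compiled form; this text tells all that it offers.
- The arm moves only by the tool apply_moves, never from a script. Its argument "plan" is a list that holds one entry, the list of rows, each a list of 7 numbers: the turn, a rotation vector about the tool's x, y, z scaled (see below), then the shift along the tool's x, y, z scaled (see below), then the closure, from -1 (fully open) to 1 (shut). In form: [[[wx, wy, wz, tx, ty, tz, grip], ...]]. A call has 1 to 12 rows; each row is the pose to reach, as a shift and turn from the pose commanded when the call began, along the tool's axes at that moment, turning the shorter way round; what a row does not reach only later rows make up. The controller multiplies each number of a shift by 0.4 m and each number of a turn by 180 degrees. A row lasts 1/12 s, in which the tool goes at most 41.7 mm and 7.16 degrees, less where a joint would pass 70% of its speed; a pose out of reach is approached as far as the arm can. A call with a number of a shift or a turn outside -1 to 1 is refused whole. A call with a gripper value outside its range is refused whole. The fingers move at their own pace and stop on an object; "force" is the grip in N (left out, the last holds). Time passes only in rows, so rows that repeat a pose let the fingers close. It gives the time, the measured TCP pose, the force and the opening at its end, in the units of the state.
- r.get_obs(): the state, without advancing time (a new reading comes with each control period).
- r.grab_frame(name): name is "side" or "top" or "wrist"; returns a dict with "pixels" (480x640x3 uint8, blue, green, red), "fx", "fy", "cx", "cy" (pixels), "pose" (4x4, takes a point from camera to world coordinates). Camera axes: x right, y up, looking along -z (the intrinsics and any distortion apply to the point x, -y, -z); pixel columns grow to the right and rows downward; lengths in m; the calibration is good to about 2 mm. A picture is of the moment at which its call begins. There is no depth.
- r.hand_in(): hands the job in, once; it reports no verdict.
The state is a dict: "clock": time; "joints": joint angles; "qvel": joint speeds; "tau": joint torques, N m; "tcp_pos": TCP position; "orientation": TCP orientation; "contact_force": force on the tool from outside, world axes, zero at the start; "moment": the same for the moment, N m; "grip_width": finger opening in m.
Only numpy, scipy, OpenCV 4.12 (cv2) and the standard library are available. Lean on these libraries where they do the work, as an engineer would, in place of code of your own. Each camera call takes 0.05 s, during which the arm holds its last target. There are 200 camera calls.

## Working session

There is one attempt and no reset: what is moved stays moved. The work goes in short steps, Python scripts to look and compute and a tool call to move; the robot and the scene stay as the last step left them, time stands still between calls to the robot, and variables do not carry over. Pictures are saved under pics/ and viewed, on a budget of 10 in all, crops included, one or two more only if the job needs it, and the job is handed in when it is done.

Besides the shell and the picture viewer there is one more tool, called after "Request:" as name([rows], argument=value, ...), one row to a line, values as JSON. apply_moves: Moves the arm, as the interface text tells. Its arguments: {"type":"object","properties":{"plan":{"type":"array","items":{"type":"array","items":{"type":"array","items":{"type":"number","minimum":-1,"maximum":1}}}},"force":{"type":"number"}},"required":["plan"]}

```bash
mkdir -p pics; cat > h.py <<'E'
import numpy as np, cv2
from scipy.spatial.transform import Rotation as R
from bench import r
def ray(f,u,v):
    p=f['pose']; d=np.array([(u-f['cx'])/f['fx'],-(v-f['cy'])/f['fy'],-1.])
    return p[:3,3],p[:3,:3]@d
def onplane(f,u,v,z):
    o,d=ray(f,u,v); return o+d*(z-o[2])/d[2]
def proj(f,P):
    q=f['pose'][:3,:3].T@(np.asarray(P)-f['pose'][:3,3]); return f['cx']+f['fx']*q[0]/-q[2], f['cy']-f['fy']*q[1]/-q[2]
E
python3 - <<'E'
from h import *
import pickle
o=r.get_obs(); print(o)
for n in('top','side'):
    f=r.grab_frame(n); pickle.dump(f,open(n+'.pkl','wb')); cv2.imwrite(f'pics/{n}0.png',f['pixels']); print(n,[k for k in f],f['fx'],f['fy'],f['cx'],f['cy'],f['pose'].round(3).tolist())
E
```

```text
{'clock': 0.0, 'joints': array([ 1.02787931,  0.47780001,  0.02234785,  1.5564591 , -0.01145717,
        1.1092991 , -0.08309203]), 'qvel': array([ 4.23238793e-04, -7.16298852e-04,  1.43272336e-05,  1.24090928e-04,
       -1.53056821e-04, -1.60687361e-03,  1.32603499e-03]), 'tau': array([-8.55573107e-04, -5.96455944e+01,  1.60685074e+00, -2.81194961e+01,
        1.22911582e-02,  9.39493912e-03,  2.51061572e-06]), 'tcp_pos': array([ 0.2840593 , -0.61166314,  0.23032272]), 'orientation': array([-3.06591855e+00, -6.77327681e-01,  8.93244105e-04]), 'contact_force': array([-0.3582918 , -0.69756   , -0.17770704]), 'moment': array([-0.09723547,  0.04704918,  0.03724396]), 'grip_width': 0.08509982460801632}
top ['pixels', 'fx', 'fy', 'cx', 'cy', 'pose'] 496.29586954738664 496.29586954738664 322.8519293271242 241.56853252686312 [[-0.031, 0.973, -0.23, 0.286], [-1.0, -0.031, 0.004, -0.065], [-0.003, 0.23, 0.973, 1.189], [0.0, 0.0, 0.0, 1.0]]
side ['pixels', 'fx', 'fy', 'cx', 'cy', 'pose'] 553.7011903629324 553.7011903629324 316.13997337654376 244.76675895152738 [[-0.716, 0.528, -0.456, -0.084], [-0.697, -0.558, 0.45, 0.554], [-0.017, 0.641, 0.768, 1.142], [0.0, 0.0, 0.0, 1.0]]
```

View pics/top0.png

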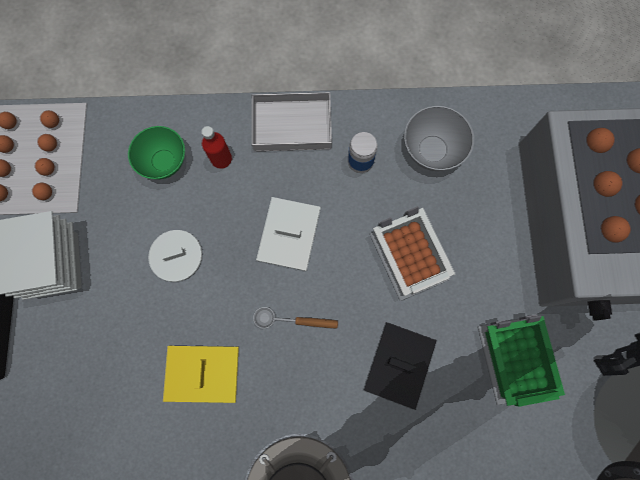

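View pics/side0.png

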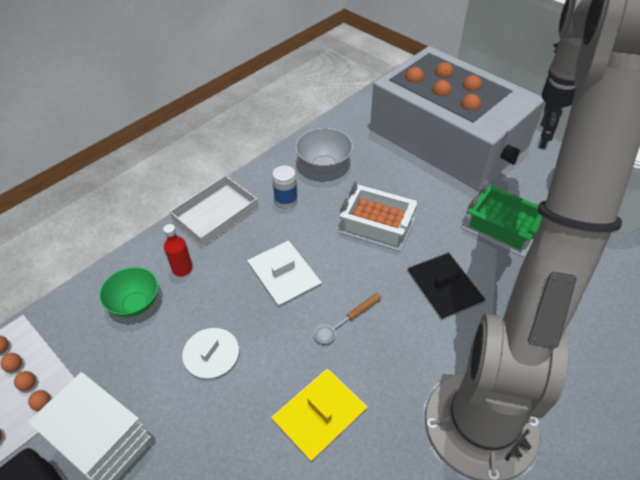

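The white rectangular lid at top-view (289,234) fits. The black one (400,366), the yellow one (201,374) and the round white one (175,256) do not. The tub is the white one with brown balls at (413,252), not the green one at (522,360). Next I measure both and confirm them in one crop.

```bash
python3 - <<'E'
from h import *
import pickle
ims=[]
for n,lc,tc in(('top',(280,222),(413,252)),('side',(270,280),(378,218))):
    f=pickle.load(open(n+'.pkl','rb')); im=f['pixels']; hsv=cv2.cvtColor(im,cv2.COLOR_BGR2HSV)
    m=((hsv[...,1]<40)&(hsv[...,2]>165)).astype(np.uint8)
    cs,_=cv2.findContours(m,cv2.RETR_EXTERNAL,cv2.CHAIN_APPROX_NONE)
    for nm,c0,z in(('lid',lc,.012),('tub',tc,.07)):
        c=[c for c in cs if cv2.pointPolygonTest(c,c0,False)>=0]
        if not c: print(n,nm,'none');continue
        W=np.array([onplane(f,u+.0,v+.0,z)[:2] for u,v in c[0][:,0]])
        (cx,cy),(w,h),a=cv2.minAreaRect((W*1000).astype(np.float32)); b=cv2.boxPoints(((cx,cy),(w,h),a))
        l=b[1]-b[0]; s=b[2]-b[1]; L=l if np.hypot(*l)>np.hypot(*s) else s; L=L*np.sign(L[0])
        print(n,nm,(cx,cy),(w,h),'yaw',np.arctan2(L[1],L[0]))
    x,y=lc; 
f=pickle.load(open('top.pkl','rb'));im=f['pixels']
cv2.imwrite('pics/crop1.png',cv2.resize(im[180:310,250:470],None,fx=3.6,fy=3.6,interpolation=cv2.INTER_CUBIC))
E
```

```text
top lid (589.0997924804688, 13.644432067871094) (122.97272491455078, 163.05502319335938) yaw -0.23924232
top tub none
side lid (539.2308959960938, -39.50091552734375) (294.7554016113281, 261.7933349609375) yaw 0.0035822757
side tub (533.53759765625, -339.52606201171875) (189.69708251953125, 259.6494140625) yaw -1.2373016
```

View pics/crop1.png

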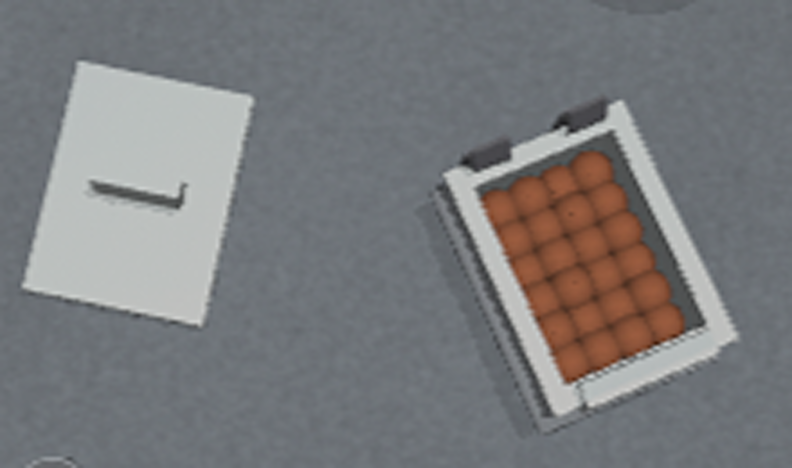

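Crop: the white lid's rib is at (137,193). Both grey catches are at the tub's far edge, (487,153) and (582,114), and the lip is at the near edge, (650,370). So this tub and this lid are the right ones, with tub front pointing away.

```bash
cat >> h.py <<'E'
def toolR(yaw,pitch=0):
    # tool y along lid x axis (yaw), z down; pitch>0 raises lid front
    return R.from_euler('z',yaw)*R.from_euler('y',-pitch)*R.from_matrix(np.array([[0,1,0],[1,0,0],[0,0,-1]]).T)
def go(P,Rt):
    o=r.get_obs(); R0=R.from_rotvec(o['orientation']); p=o['tcp_pos']
    Rt=min((Rt,Rt*R.from_euler('z',np.pi)),key=lambda q:(R0.inv()*q).magnitude())
    w=(R0.inv()*Rt).as_rotvec()/np.pi; t=R0.inv().apply(np.asarray(P)-p)/.4
    print('clock',round(o['clock'],2),'tcp',p.round(4),'F',o['contact_force'].round(1),'w',round(o['grip_width'],4)); print('ROW',np.r_[w,t].round(4).tolist(),'rows',max(np.linalg.norm(t)*.4/.0417,np.linalg.norm(w)*180/7.16).round(1))
E
python3 - <<'E'
from h import *
import pickle
f=pickle.load(open('top.pkl','rb'))
C=[onplane(f,250+u/3.6,180+v/3.6,.07)[:2] for u,v in((445,172),(622,100),(737,338),(555,415))]
fl,fr,rr,rl=C; d=lambda a,b:np.linalg.norm(a-b).round(4)
c=np.mean(C,0); ax=(fl+fr-rr-rl); yaw=np.arctan2(ax[1],ax[0]); print('tub',c,yaw,d(fl,fr),d(rl,rr),d(fl,rl),d(fr,rr))
w=r.grab_frame('wrist'); o=r.get_obs(); R0=R.from_rotvec(o['orientation'])
print('cam in tool',R0.inv().apply(w['pose'][:3,3]-o['tcp_pos']).round(3),(R0.inv().as_matrix()@w['pose'][:3,:3]).round(2).tolist(),w['fx'])
print('tool y',R0.as_matrix()[:,1].round(3))
print(toolR(0,.2).as_matrix().round(2))
go([c[0],c[1],.33],toolR(yaw))
E
```

```text
tub [ 0.52218861 -0.27873904] 0.3624174628049644 0.1264 0.1268 0.1706 0.1705
cam in tool [ 0.077 -0.001 -0.143] [[0.0, 0.95, 0.31], [1.0, -0.0, -0.0], [0.0, 0.31, -0.95]] 338.82365332102904
tool y [ 0.421 -0.907 -0.001]
[[ 0.    0.98  0.2 ]
 [ 1.    0.    0.  ]
 [ 0.    0.2  -0.98]]
clock 0.15 tcp [ 0.2841 -0.6118  0.2306] F [ 0.1 -0.7  0.6] w 0.0853
ROW [-0.0004, -0.0003, -0.477, 0.8904, -0.5048, -0.248] rows 12.0
```

Request:
apply_moves([
  [[0,0,-0.477,0.89,-0.505,-0.248,-1],[0,0,-0.477,0.89,-0.505,-0.248,-1],[0,0,-0.477,0.89,-0.505,-0.248,-1],[0,0,-0.477,0.89,-0.505,-0.248,-1],[0,0,-0.477,0.89,-0.505,-0.248,-1],[0,0,-0.477,0.89,-0.505,-0.248,-1],[0,0,-0.477,0.89,-0.505,-0.248,-1],[0,0,-0.477,0.89,-0.505,-0.248,-1],[0,0,-0.477,0.89,-0.505,-0.248,-1],[0,0,-0.477,0.89,-0.505,-0.248,-1],[0,0,-0.477,0.89,-0.505,-0.248,-1],[0,0,-0.477,0.89,-0.505,-0.248,-1]],
])

```text
clock: 1.15
tcp_pos: [0.5247, -0.2748, 0.3314]
orientation: [1.767, 2.596, 0.003]
contact_force: [-1.0, -0.1, -0.5]
grip_width: 0.0856
```

```bash
python3 - <<'E'
from h import *
import pickle
go([.522,-.2787,.33],toolR(.3624))
f=r.grab_frame('wrist'); pickle.dump(f,open('wt.pkl','wb')); cv2.imwrite('pics/w1.png',f['pixels'])
c,s=np.cos(.3624),np.sin(.3624)
for x,y in((.086,.064),(.086,-.064),(-.086,-.064),(-.086,.064)): print(np.round(proj(f,[.5222+c*x-s*y,-.2787+s*x+c*y,.07]),1))
E
```

```text
clock 1.15 tcp [ 0.5247 -0.2748  0.3314] F [-1.  -0.1 -0.5] w 0.0856
ROW [0.0007, -0.0, 0.0043, -0.0067, -0.0099, 0.0035] rows 0.1
[394.8 152.5]
[386.8 256.8]
[251.2 255.1]
[245.6 150.3]
```

View pics/w1.png

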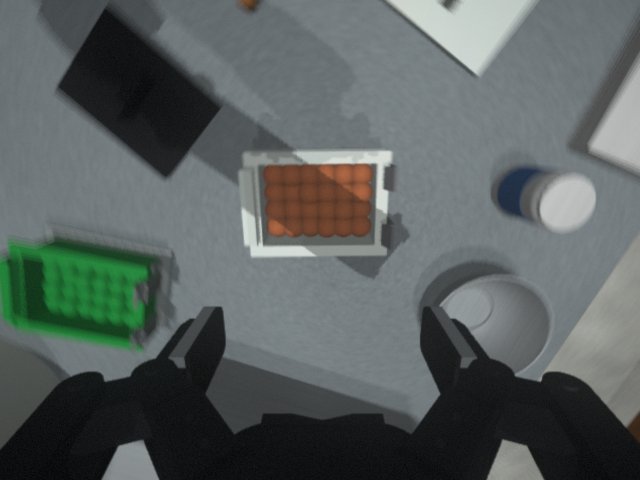

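The wrist view shows the tub rim corners at (392,151), (386,256), (251,257) and (245,152), within about 2 px of my prediction. Now I go on to the lid.

```bash
python3 - <<'E'
from h import *
import pickle
f=pickle.load(open('wt.pkl','rb')); im=f['pixels']; hsv=cv2.cvtColor(im,cv2.COLOR_BGR2HSV)
m=np.zeros((480,640),np.uint8); m[135:275,225:410]=((hsv[...,1]<45)&(hsv[...,2]>125))[135:275,225:410]
# edge columns/rows of rim -> subpixel line points on rim plane
G=lambda pts:np.array([onplane(f,u,v,.07)[:2] for u,v in pts])
c,s=np.cos(.3624),np.sin(.3624); Rm=np.array([[c,s],[-s,c]])
L=lambda pts:(G(pts)-[.5222,-.2787])@Rm.T
top=L([(u,np.flatnonzero(m[:,u])[0]-.5) for u in range(262,380,6)]); bot=L([(u,np.flatnonzero(m[:,u])[-1]+.5) for u in range(262,380,6)])
fr=L([(np.flatnonzero(m[v])[-1]+.5,v) for v in list(range(154,160))+list(range(194,215,2))+list(range(249,254))])
rr=L([(np.flatnonzero(m[v])[0]-.5,v) for v in list(range(154,163))+list(range(248,254))])
for n,a in(('top',top),('bot',bot)): print(n,np.polyfit(a[:,0],a[:,1],1).round(4),np.median(a[:,1]).round(4))
for n,a in(('front',fr),('rear',rr)): print(n,np.polyfit(a[:,1],a[:,0],1).round(4),np.median(a[:,0]).round(4),a[:,0].round(3).tolist())
go([.589,.0136,.16],toolR(-.239))
E
```

```text
top [0.1445 0.067 ] 0.0673
bot [ 0.1773 -0.0842] -0.0895
front [-0.0932  0.109 ] 0.1085 [0.103, 0.103, 0.103, 0.103, 0.104, 0.104, 0.107, 0.108, 0.108, 0.108, 0.108, 0.109, 0.109, 0.109, 0.109, 0.109, 0.11, 0.114, 0.114, 0.114, 0.114, 0.114]
rear [ 0.26   -0.1041] -0.0901 [-0.089, -0.09, -0.09, -0.09, -0.09, -0.09, -0.089, -0.089, -0.09, -0.119, -0.119, -0.119, -0.119, -0.119, -0.12]
clock 1.2 tcp [ 0.5232 -0.277   0.3307] F [-0.5 -0.5  0.2] w 0.0852
ROW [0.0002, -0.0001, 0.197, 0.6138, 0.4218, 0.427] rows 8.2
```

Request:
apply_moves([
  [[0,0,0.197,0.614,0.422,0.3,-1],[0,0,0.197,0.614,0.422,0.3,-1],[0,0,0.197,0.614,0.422,0.3,-1],[0,0,0.197,0.614,0.422,0.3,-1],[0,0,0.197,0.614,0.422,0.3,-1],[0,0,0.197,0.614,0.422,0.3,-1],[0,0,0.197,0.614,0.422,0.3,-1],[0,0,0.197,0.614,0.422,0.3,-1],[0,0,0.197,0.614,0.422,0.3,-1],[0,0,0.197,0.614,0.422,0.3,-1],[0,0,0.197,0.614,0.422,0.3,-1],[0,0,0.197,0.614,0.422,0.3,-1]],
])

```text
clock: 2.2
tcp_pos: [0.593, 0.0081, 0.2107]
orientation: [2.49, 1.913, -0.001]
contact_force: [-0.8, -0.7, 0.1]
grip_width: 0.0859
```

```bash
python3 - <<'E'
from h import *
import pickle
f=pickle.load(open('wt.pkl','rb')); im=f['pixels']; hsv=cv2.cvtColor(im,cv2.COLOR_BGR2HSV)
print(hsv[153,250:380:20].tolist(),hsv[145,250:380:20].tolist(),hsv[200,376:400].tolist())
f=r.grab_frame('wrist'); pickle.dump(f,open('wl.pkl','wb')); im=f['pixels'];hsv=cv2.cvtColor(im,cv2.COLOR_BGR2HSV)
m=((hsv[...,1]<40)&(hsv[...,2]>165)).astype(np.uint8)
cs,_=cv2.findContours(m,cv2.RETR_EXTERNAL,cv2.CHAIN_APPROX_NONE)
for c in cs:
    if cv2.contourArea(c)<3000: continue
    W=np.array([onplane(f,u,v,.013)[:2] for u,v in c[:,0]]).astype(np.float32)
    b=cv2.minAreaRect(W*1000); bp=cv2.boxPoints(b); l=max((bp[1]-bp[0],bp[2]-bp[1]),key=np.linalg.norm); l=l*np.sign(l[0])
    print(b,'yaw',np.arctan2(l[1],l[0]),cv2.boundingRect(c))
cv2.imwrite('pics/w2.png',im)
go([.589,.0136,.1],toolR(-.239))
E
```

```text
[[70, 12, 128], [78, 11, 118], [75, 9, 120], [64, 10, 199], [70, 12, 198], [73, 12, 198], [75, 10, 196]] [[99, 20, 88], [102, 16, 80], [93, 20, 113], [101, 23, 124], [98, 17, 119], [93, 20, 117], [101, 23, 122]] [[55, 8, 188], [60, 7, 218], [66, 6, 219], [60, 7, 220], [65, 7, 220], [64, 8, 220], [64, 8, 220], [60, 8, 220], [70, 7, 220], [64, 8, 220], [64, 9, 216], [75, 11, 192], [90, 13, 156], [101, 21, 135], [99, 19, 131], [98, 21, 131], [100, 23, 131], [93, 20, 129], [96, 20, 129], [95, 22, 128], [98, 24, 129], [97, 18, 130], [96, 19, 133], [98, 21, 134]]
((586.0050048828125, 13.143455505371094), (122.53492736816406, 164.0177459716797), 76.54705047607422) yaw -0.2347982 (231, 148, 168, 122)
clock 2.25 tcp [0.5931 0.0081 0.2109] F [-0.4 -0.5  0.2] w 0.0853
ROW [0.0003, 0.0003, -0.0068, 0.011, -0.0136, 0.2772] rows 2.7
```

View pics/w2.png

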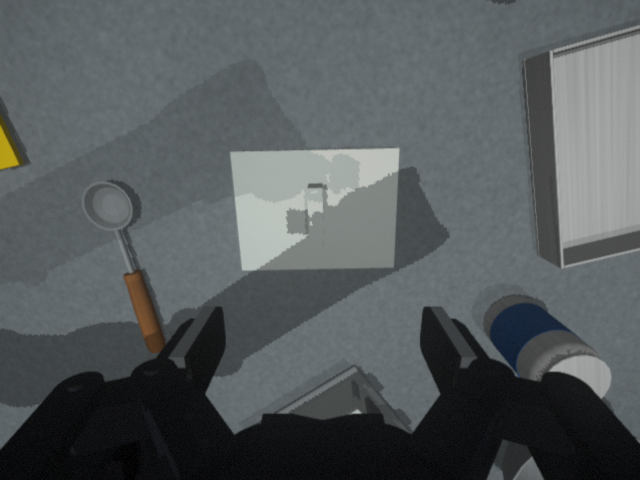

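The lid is in view at (231..399, 148..270), at about (0.587, 0.0135) with yaw -0.236; the top and wrist views agree within 3 mm.

Request:
apply_moves([
  [[0,0,-0.006,0.011,-0.017,0.36,-1],[0,0,-0.006,0.011,-0.017,0.36,-1],[0,0,-0.006,0.011,-0.017,0.36,-1],[0,0,-0.006,0.011,-0.017,0.36,-1],[0,0,-0.006,0.011,-0.017,0.36,-1],[0,0,-0.006,0.011,-0.017,0.36,-1],[0,0,-0.006,0.011,-0.017,0.36,-1],[0,0,-0.006,0.011,-0.017,0.36,-1]],
])

```text
clock: 2.92
tcp_pos: [0.5894, 0.016, 0.069]
orientation: [2.468, 1.939, 0.006]
contact_force: [-0.3, 0.1, 0.6]
grip_width: 0.0852
```

```bash
python3 - <<'E'
from h import *
go([.587,.0135,.020],toolR(-.236))
import pickle
f=pickle.load(open('wt.pkl','rb')); im=f['pixels']; V=cv2.cvtColor(im,cv2.COLOR_BGR2GRAY).astype(int)
c,s=np.cos(.3624),np.sin(.3624); Rm=np.array([[c,s],[-s,c]])
L=lambda pts:(np.array([onplane(f,u,v,.07)[:2] for u,v in pts])-[.5222,-.2787])@Rm.T
m=V>165
fr=L([(376+np.flatnonzero(m[v,376:400])[-1]+.5,v) for v in range(195,215)])
b=L([(u,240+np.flatnonzero(m[240:275,u])[-1]+.5) for u in range(265,375,3)])
t=L([(u,140+np.flatnonzero(m[140:165,u])[0]-.5) for u in range(320,375,3)])
for n,a in(('front x',fr[:,::-1]),('right y',b),('left y',t)): print(n,np.median(a[:,1]).round(4),np.polyfit(a[:,0],a[:,1],1)[0].round(4))
E
```

```text
clock 2.92 tcp [0.5894 0.016  0.069 ] F [-0.3  0.1  0.6] w 0.0852
ROW [0.0014, -0.0004, -0.0009, -0.0077, -0.0049, 0.1224] rows 1.2Traceback (most recent call last):
  File "<stdin>", line 8, in <module>
IndexError: index -1 is out of bounds for axis 0 with size 0
```

Request:
apply_moves([
  [[0,0,0,-0.008,-0.005,0.122,-1],[0,0,0,-0.008,-0.005,0.122,-1],[0,0,0,-0.008,-0.005,0.122,-1],[0,0,0,-0.008,-0.005,0.122,-1],[0,0,0,-0.008,-0.005,0.122,1],[0,0,0,-0.008,-0.005,0.122,1],[0,0,0,-0.008,-0.005,0.122,1],[0,0,0,-0.008,-0.005,0.122,1],[0,0,0,-0.008,-0.005,0.122,1],[0,0,0,-0.008,-0.005,0.122,1],[0,0,0,-0.008,-0.005,0.122,1],[0,0,0,-0.008,-0.005,0.122,1]],
], force=60)

```text
clock: 3.92
tcp_pos: [0.5853, 0.0138, 0.0183]
orientation: [2.469, 1.942, 0.001]
contact_force: [0.0, -0.4, 5.9]
grip_width: 0.0133
```

```bash
python3 - <<'E'
from h import *
go([.587,.0135,.14],toolR(-.236))
import pickle
f=pickle.load(open('wt.pkl','rb')); im=f['pixels']; V=cv2.cvtColor(im,cv2.COLOR_BGR2GRAY).astype(int)
c,s=np.cos(.3624),np.sin(.3624); Rm=np.array([[c,s],[-s,c]])
L=lambda pts:(np.array([onplane(f,u,v,.07)[:2] for u,v in pts])-[.5222,-.2787])@Rm.T
def last(a,th=165):
    i=np.flatnonzero(a>th); return i[-1]+.5 if len(i) else np.nan
fr=L([(376+last(V[v,376:400]),v) for v in range(195,215)])
b=L([(u,242+last(V[242:275,u])) for u in range(265,375,3)])
t=L([(u,165-last(V[165:140:-1,u])) for u in range(320,375,3)])
for n,a in(('front x',fr[:,::-1]),('right y',b),('left y',t)):
    a=a[~np.isnan(a).any(1)]; print(n,len(a),np.median(a[:,1]).round(4),np.polyfit(a[:,0],a[:,1],1)[0].round(4))
E
```

```text
clock 3.92 tcp [0.5853 0.0138 0.0183] F [ 0.  -0.4  5.9] w 0.0133
ROW [0.0003, -0.0001, -0.0005, 0.0003, 0.0048, -0.3043] rows 2.9
front x 19 0.0816 -0.0205
right y 17 -0.0653 0.0131
left y 19 0.0655 0.0141
```

Request:
apply_moves([
  [[0,0,0,0,0,-0.05,1],[0,0,0,0,0,-0.1,1],[0,0,0,0,0,-0.2,1],[0,0,0,0,0,-0.3,1],[0,0,0,0,0,-0.4,1],[0,0,0,0,0,-0.4,1],[0,0,0,0,0,-0.4,1],[0,0,0,0,0,-0.4,1]],
])

```text
clock: 4.58
tcp_pos: [0.5837, 0.0135, 0.1767]
orientation: [-2.469, -1.942, 0.003]
contact_force: [-0.5, -0.9, -2.7]
grip_width: 0.0132
```

```bash
python3 - <<'E'
from h import *
import pickle
f=r.grab_frame('wrist'); o=r.get_obs(); f['obs']=o; pickle.dump(f,open('wh.pkl','wb')); im=f['pixels']; cv2.imwrite('pics/w3.png',im)
R0=R.from_rotvec(o['orientation']); 
for x in(-.062,.062):
  for y in(-.082,.082): print((x,y),np.round(proj(f,o['tcp_pos']+R0.apply([x,y,.0053])),1))
go([.5203,-.2794,.2],toolR(.374))
go([.5203,-.2794,.2],toolR(.374,.21))
E
```

```text
(-0.062, -0.082) [174.  405.5]
(-0.062, 0.082) [474.5 405.1]
(0.062, -0.082) [135.9 174.8]
(0.062, 0.082) [513.8 174.9]
clock 4.63 tcp [0.5832 0.0134 0.1758] F [-0.1 -0.1 -2.3] w 0.0133
ROW [-0.0011, 0.0001, -0.1947, -0.7486, 0.0192, -0.0595] rows 7.2
clock 4.63 tcp [0.5832 0.0134 0.1758] F [-0.1 -0.1 -2.3] w 0.0133
ROW [-0.0659, 0.0205, -0.1939, -0.7486, 0.0192, -0.0595] rows 7.2
```

View pics/w3.png

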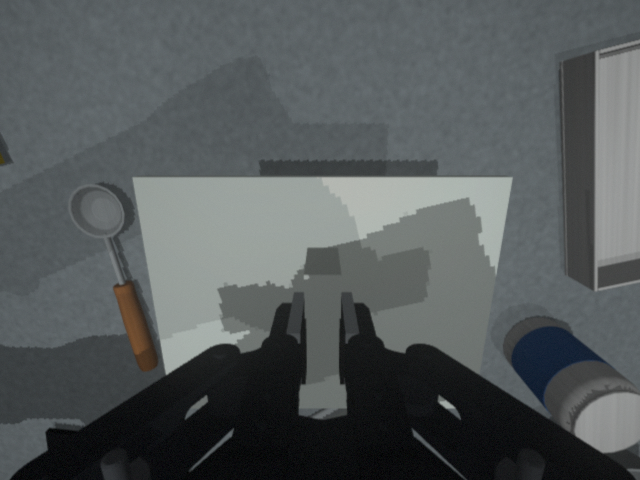

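The held lid shows its front edge at row 178, from (134,178) to (512,178). That is within 3 px of expected, so its centre is about 1 mm off in the grip. Next I carry it over the tub, tilted.

Request:
apply_moves([
  [[-0.066,0.02,-0.194,-0.749,0.019,-0.06,1],[-0.066,0.02,-0.194,-0.749,0.019,-0.06,1],[-0.066,0.02,-0.194,-0.749,0.019,-0.06,1],[-0.066,0.02,-0.194,-0.749,0.019,-0.06,1],[-0.066,0.02,-0.194,-0.749,0.019,-0.06,1],[-0.066,0.02,-0.194,-0.749,0.019,-0.06,1],[-0.066,0.02,-0.194,-0.749,0.019,-0.06,1],[-0.066,0.02,-0.194,-0.749,0.019,-0.06,1],[-0.066,0.02,-0.194,-0.749,0.019,-0.06,1],[-0.066,0.02,-0.194,-0.749,0.019,-0.06,1],[-0.066,0.02,-0.194,-0.749,0.019,-0.06,1],[-0.066,0.02,-0.194,-0.749,0.019,-0.06,1]],
])

```text
clock: 5.63
tcp_pos: [0.5213, -0.2772, 0.2003]
orientation: [1.694, 2.489, 0.265]
contact_force: [-0.3, 0.2, -1.9]
grip_width: 0.0129
```

```bash
cat >> h.py <<'E'
TUB=np.array([.5203,-.2794]); TY=.374
def lidgo(rx,rz,pitch,dy=0.):
    q=R.from_euler('z',TY); t=R.from_euler('y',-pitch).apply([.0825,.0012+dy,.0113])+[rx,0,rz]
    go(q.apply(t)+[*TUB,0],toolR(TY,pitch))
def lidstate():
    o=r.get_obs(); R0=R.from_rotvec(o['orientation']); T=R.from_euler('z',TY)
    f=lambda v:(T.inv().apply(o['tcp_pos']+R0.apply([v[1]-.0012,v[0]-.0005,-(v[2]-.0183)])-[*TUB,0])*1000).round(1)
    print('rear',f([-.082,0,.007]),'front',f([.082,0,.007]),'Ftub',T.inv().apply(o['contact_force']).round(1))
E
python3 - <<'E'
from h import *
lidstate(); lidgo(-.066,.11,.21); lidgo(-.066,.0735,.21)
E
```

```text
rear [-76.5   0.3 171.9] front [ 83.8   0.6 206.4] Ftub [-0.2  0.3 -1.9]
clock 5.63 tcp [ 0.5213 -0.2772  0.2003] F [-0.3  0.2 -1.9] w 0.0129
ROW [0.0007, -0.0002, 0.0006, -0.0012, -0.0068, 0.1572] rows 1.5
clock 5.63 tcp [ 0.5213 -0.2772  0.2003] F [-0.3  0.2 -1.9] w 0.0129
ROW [0.0007, -0.0002, 0.0006, -0.0012, -0.026, 0.2464] rows 2.4
```

Request:
apply_moves([
  [[0.001,0,0.001,-0.001,-0.007,0.157,1],[0.001,0,0.001,-0.001,-0.007,0.157,1],[0.001,0,0.001,-0.001,-0.007,0.157,1],[0.001,0,0.001,-0.001,-0.01,0.18,1],[0.001,0,0.001,-0.001,-0.014,0.19,1],[0.001,0,0.001,-0.001,-0.018,0.2,1],[0.001,0,0.001,-0.001,-0.018,0.205,1],[0.001,0,0.001,-0.001,-0.018,0.205,1]],
])

```text
clock: 6.3
tcp_pos: [0.5315, -0.2762, 0.1204]
orientation: [1.699, 2.484, 0.26]
contact_force: [-0.4, -0.6, -2.5]
grip_width: 0.0129
```

```bash
python3 - <<'E'
from h import *
f=r.grab_frame('top'); cv2.imwrite('pics/t2.png',cv2.resize(f['pixels'][190:310,340:480],None,fx=4.5,fy=4.5,interpolation=cv2.INTER_CUBIC))
lidstate(); lidgo(-.066,.0735,.21)
E
```

```text
rear [-66.6  -2.2  92.3] front [ 93.8  -2.7 126.6] Ftub [-0.6  0.5 -2.2]
clock 6.35 tcp [ 0.5316 -0.2763  0.1206] F [-0.7  0.2 -2.2] w 0.0132
ROW [0.0002, 0.001, -0.0009, 0.0062, -0.0083, 0.0464] rows 0.5
```

View pics/t2.png

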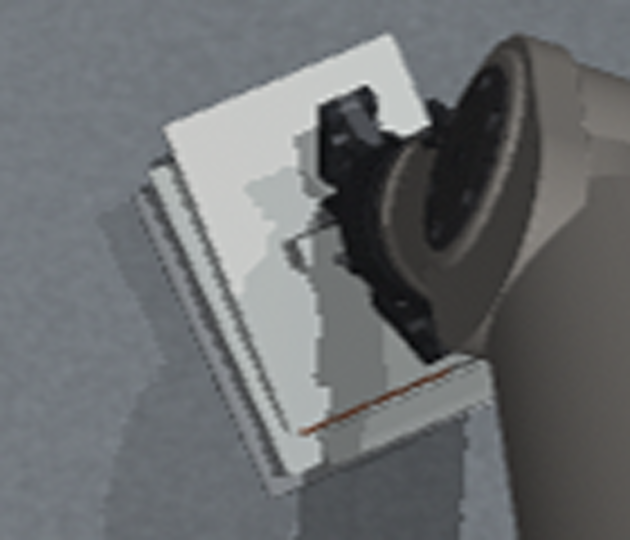

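The lid sits parallel over the tub, its rear edge, (300,432) to (445,372), just ahead of the lip. I lower it into place.

Request:
apply_moves([
  [[0,0.001,-0.001,0.006,-0.004,0.02,1],[0,0.001,-0.001,0.006,-0.008,0.035,1],[0,0.001,-0.001,0.006,-0.009,0.045,1],[0,0.001,-0.001,0.006,-0.009,0.045,1],[0,0.001,-0.001,0.006,-0.009,0.045,1],[0,0.001,-0.001,0.006,-0.009,0.045,1]],
])

```text
clock: 6.85
tcp_pos: [0.5309, -0.2737, 0.1017]
orientation: [1.696, 2.489, 0.263]
contact_force: [0.4, -0.1, -1.3]
grip_width: 0.0131
```

```bash
python3 - <<'E'
from h import *
lidstate(); lidgo(-.0735,.0725,.21); lidgo(-.081,.0715,.21)
E
```

```text
rear [-66.3   0.2  73.4] front [ 94.    0.3 107.7] Ftub [ 0.3 -0.3 -1.3]
clock 6.85 tcp [ 0.5309 -0.2737  0.1017] F [ 0.4 -0.1 -1.3] w 0.0131
ROW [0.0001, -0.0002, 0.0002, -0.0005, -0.018, -0.0014] rows 0.2
clock 6.85 tcp [ 0.5309 -0.2737  0.1017] F [ 0.4 -0.1 -1.3] w 0.0131
ROW [0.0001, -0.0002, 0.0002, -0.0005, -0.0368, -0.0029] rows 0.4
```

Request:
apply_moves([
  [[0,0,0,0,-0.006,0,1],[0,0,0,0,-0.012,-0.001,1],[0,0,0,0,-0.018,-0.001,1],[0,0,0,0,-0.023,-0.002,1],[0,0,0,0,-0.028,-0.002,1],[0,0,0,0,-0.032,-0.003,1],[0,0,0,0,-0.037,-0.003,1],[0,0,0,0,-0.037,-0.003,1],[0,0,0,0,-0.037,-0.003,1],[0,0,0,0,-0.037,-0.003,1]],
])

```text
clock: 7.68
tcp_pos: [0.5171, -0.279, 0.0998]
orientation: [1.696, 2.49, 0.263]
contact_force: [-0.4, 0.0, -1.9]
grip_width: 0.0128
```

```bash
python3 - <<'E'
from h import *
lidstate(); lidgo(-.081,.0705,.21);lidgo(-.081,.0705,.12)
E
```

```text
rear [-81.1   0.2  71.5] front [ 79.3   0.3 105.7] Ftub [-0.3  0.1 -1.9]
clock 7.68 tcp [ 0.5171 -0.279   0.0998] F [-0.4  0.  -1.9] w 0.0128
ROW [0.0001, -0.0002, 0.0002, -0.0007, -0.0002, 0.0026] rows 0.0
clock 7.68 tcp [ 0.5171 -0.279   0.0998] F [-0.4  0.  -1.9] w 0.0128
ROW [0.0287, -0.0002, 0.0002, -0.0007, 0.0015, 0.0213] rows 0.7
```

Request:
apply_moves([
  [[0,0,0,-0.001,0,0.002,1],[0,0,0,-0.001,-0.003,0.002,1],[0,0,0,-0.001,-0.006,0.002,1],[0,0,0,-0.001,-0.009,0.002,1],[0,0,0,-0.001,-0.009,0.002,1],[0,0,0,-0.001,-0.009,0.002,1]],
])

```text
clock: 8.18
tcp_pos: [0.5165, -0.2799, 0.0993]
orientation: [1.693, 2.487, 0.267]
contact_force: [5.8, 2.6, -2.0]
grip_width: 0.0129
```

```bash
python3 - <<'E'
from h import *
lidstate(); lidgo(-.081,.0705,.21);lidgo(-.082,.0705,.12)
E
```

```text
rear [-82.   -0.4  70.7] front [ 78.3  -0.2 105.6] Ftub [ 6.4  0.3 -2. ]
clock 8.18 tcp [ 0.5165 -0.2799  0.0993] F [ 5.8  2.6 -2. ] w 0.0129
ROW [0.0013, 0.0002, 0.0005, 0.0007, 0.0024, 0.0019] rows 0.0
clock 8.18 tcp [ 0.5165 -0.2799  0.0993] F [ 5.8  2.6 -2. ] w 0.0129
ROW [0.03, 0.0002, 0.0005, 0.0007, 0.0016, 0.02] rows 0.8
```

Contact with the upright gives 6 N at the expected x, so the lid is tucked in. I back off a little, lower the front onto the ramps, and release.

Request:
apply_moves([
  [[0.002,0,0,0,0.006,0.001,1],[0.008,0,0,0,0.006,0.005,1],[0.015,0,0,0,0.006,0.01,1],[0.022,0,0,0,0.007,0.015,1],[0.03,0,0,0,0.007,0.02,1],[0.03,0,0,0,0.007,0.02,1],[0.03,0,0,0,0.007,0.02,1]],
])

```text
clock: 8.77
tcp_pos: [0.5182, -0.2786, 0.0906]
orientation: [1.73, 2.542, 0.147]
contact_force: [1.7, 0.9, -1.2]
grip_width: 0.0131
```

```bash
python3 - <<'E'
from h import *
lidstate(); lidgo(-.081,.0705,.12);lidgo(-.081,.070,.105)
E
```

```text
rear [-82.3   0.1  69.9] front [80.6  0.4 88.7] Ftub [ 1.9  0.2 -1.2]
clock 8.77 tcp [ 0.5182 -0.2786  0.0906] F [ 1.7  0.9 -1.2] w 0.0131
ROW [-0.0016, -0.0004, 0.0005, -0.0006, 0.0033, -0.0022] rows 0.0
clock 8.77 tcp [ 0.5182 -0.2786  0.0906] F [ 1.7  0.9 -1.2] w 0.0131
ROW [0.0031, -0.0004, 0.0005, -0.0006, 0.0036, 0.0021] rows 0.1
```

Request:
apply_moves([
  [[0.002,0,0,0,0.003,0.002,1],[0.002,0,0,0,0.003,0.002,1],[0.002,0,0,0,0.003,0.002,-0.3],[0.002,0,0,0,0.003,0.002,-0.3],[0.002,0,0,0,0.003,0.002,-0.3],[0.002,0,0,0,0.003,0.002,-0.3],[0.002,0,0,0,0.003,0.002,-0.3],[0.002,0,0,0,0.003,-0.05,-0.3],[0.002,0,0,0,0.003,-0.12,-0.3],[0.002,0,0,0,0.003,-0.25,-0.3],[0.002,0,0,0,0.003,-0.3,1],[0.002,0,0,0,0.003,-0.3,1]],
])

```text
clock: 9.77
tcp_pos: [0.5095, -0.2857, 0.2172]
orientation: [1.727, 2.534, 0.14]
contact_force: [-0.1, 0.5, 0.5]
grip_width: 0.0324
```

```bash
python3 - <<'E'
from h import *
f=r.grab_frame('wrist'); cv2.imwrite('pics/w4.png',f['pixels'])
T=R.from_euler('z',TY)
go(T.apply([.066,0,.13])+[*TUB,0],toolR(TY))
E
```

```text
clock 9.82 tcp [ 0.5083 -0.2851  0.2142] F [-0.2  0.7 -0.2] w 0.0247
ROW [0.0362, 0.0018, 0.0001, 0.0034, 0.1728, 0.2317] rows 2.8
```

View pics/w4.png

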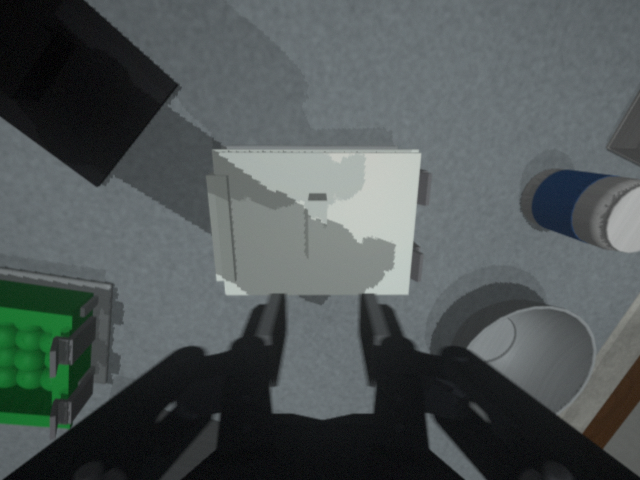

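The lid's rear edge is under the lip (left, column 230). Its front lies on the catches at (423,188) and (417,262). Next I press with shut fingers between the catches.

Request:
apply_moves([
  [[0.036,0.002,0,0.003,0.173,0.1,1],[0.036,0.002,0,0.003,0.173,0.1,1],[0.036,0.002,0,0.003,0.173,0.15,1],[0.036,0.002,0,0.003,0.173,0.231,1],[0.036,0.002,0,0.003,0.173,0.231,1],[0.036,0.002,0,0.003,0.173,0.231,1],[0.036,0.002,0,0.003,0.173,0.231,1],[0.036,0.002,0,0.003,0.173,0.231,1]],
])

```text
clock: 10.48
tcp_pos: [0.5799, -0.2545, 0.1278]
orientation: [-1.767, -2.591, -0.002]
contact_force: [-0.2, -0.6, -0.6]
grip_width: -0.0
```

```bash
python3 - <<'E'
from h import *
T=R.from_euler('z',TY)
o=r.get_obs(); print((T.inv().apply(o['tcp_pos']-[*TUB,0])*1000).round(1))
go(T.apply([.066,0,.095])+[*TUB,0],toolR(TY))
E
```

```text
[ 64.6   1.4 127.8]
clock 10.48 tcp [ 0.5799 -0.2545  0.1278] F [-0.2 -0.6 -0.6] w -0.0
ROW [-0.0006, -0.0016, 0.0, -0.0038, 0.0037, 0.082] rows 0.8
```

Request:
apply_moves([
  [[0,0,0,-0.004,0.002,0.04,1],[0,0,0,-0.004,0.002,0.07,1],[0,0,0,-0.004,0.002,0.08,1],[0,0,0,-0.004,0.002,0.09,1],[0,0,0,-0.004,0.002,0.095,1],[0,0,0,-0.004,0.002,0.1,1],[0,0,0,-0.004,0.002,0.105,1],[0,0,0,-0.004,0.002,0.108,1],[0,0,0,-0.004,0.002,0.111,1],[0,0,0,-0.004,0.002,0.114,1],[0,0,0,-0.004,0.002,0.114,1]],
])

```text
clock: 11.4
tcp_pos: [0.581, -0.2547, 0.0806]
orientation: [-1.765, -2.591, -0.002]
contact_force: [-0.3, -1.0, 1.6]
grip_width: 0.0001
```

```bash
python3 - <<'E'
from h import *
T=R.from_euler('z',TY)
o=r.get_obs(); print((T.inv().apply(o['tcp_pos']-[*TUB,0])*1000).round(1),o['contact_force'].round(1))
E
```

```text
[65.5  0.8 80.6] [-0.3 -1.   1.6]
```

Request:
apply_moves([
  [[0,0,0,0,0,0.003,1],[0,0,0,0,0,0.006,1],[0,0,0,0,0,0.009,1],[0,0,0,0,0,0.012,1],[0,0,0,0,0,0.014,1],[0,0,0,0,0,0.016,1],[0,0,0,0,0,0.016,1]],
])

```text
clock: 11.98
tcp_pos: [0.5806, -0.2546, 0.0761]
orientation: [-1.764, -2.591, -0.001]
contact_force: [-6.1, 1.6, 19.3]
grip_width: 0.0002
```

Request:
apply_moves([
  [[0,0,0,0,0,0.002,1],[0,0,0,0,0,0.003,1],[0,0,0,0,0,0.004,1],[0,0,0,0,0,0.004,1]],
])

```text
clock: 12.32
tcp_pos: [0.5806, -0.2546, 0.076]
orientation: [-1.765, -2.591, 0.0]
contact_force: [-10.7, 3.8, 29.8]
grip_width: -0.0001
```

Hard stop at z = 76.0 mm, which is flush. I retract and look.

Request:
apply_moves([
  [[0,0,0,0,0,-0.02,1],[0,0,0,0,0,-0.08,1],[0,0,0,0,0,-0.18,1],[0,0,0,0,-0.1,-0.28,1],[0,0,0,0,-0.2,-0.38,1],[0,0,0,0,-0.2,-0.4,1],[0,0,0,0,-0.2,-0.4,1],[0,0,0,0,-0.2,-0.4,1]],
])

```text
clock: 12.98
tcp_pos: [0.5062, -0.2861, 0.2342]
orientation: [-1.769, -2.59, -0.0]
contact_force: [0.4, -0.7, -0.4]
grip_width: -0.0
```

```bash
python3 - <<'E'
from h import *
f=r.grab_frame('wrist'); g=r.grab_frame('side')
T=R.from_euler('z',TY)
a=cv2.resize(f['pixels'][120:300,200:440],(800,600),interpolation=cv2.INTER_CUBIC)[:, :]
b=cv2.resize(g['pixels'][170:260,320:440],(800,600),interpolation=cv2.INTER_CUBIC)
cv2.imwrite('pics/end.png',np.hstack([cv2.resize(a,(400,300)),cv2.resize(b,(400,300))]))
h=lambda x,y,z:T.apply([x,y,z])+[*TUB,0]
for x in(-.082,.082):
  for y in(-.062,.062): print((x,y),'wrist crop',((np.array(proj(f,h(x,y,.076)))-[200,120])*400/240).round(0))
print(r.get_obs()['contact_force'],r.get_obs()['clock'])
E
```

```text
(-0.082, -0.062) wrist crop [ 93. 279.]
(-0.082, 0.062) wrist crop [79. 59.]
(0.082, -0.062) wrist crop [374. 279.]
(0.082, 0.062) wrist crop [396.  59.]
[-0.35438256  0.27990489 -0.35623322] 13.0833
```

View pics/end.png

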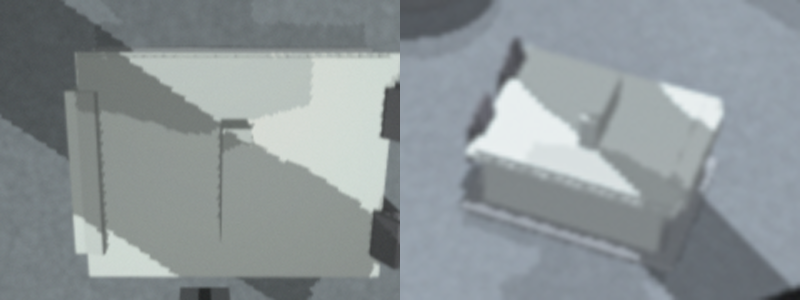

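```bash
python3 -c "
from bench import r
print(r.hand_in())"
```

```text
the job is handed in; nothing more can be done
None
```

The tub is closed with its own white lid, and the job was handed in after about 13 s of the 64 s allowed; no verdict was reported.

I gripped the lid by its rib, tilted it about 12° and slid its rear edge under the lip until it touched the upright with about 6 N. Then I lowered the front onto the catch ramps, let go, and pressed down between the catches with shut fingers.

**Pressing:** it stopped hard with the plate's top at 76.0 mm, which is flush on the rim. The highest press I read was about 30 N, against the 60 N limit.

**Final pictures:** both catches overlap the front edge, the rear edge is under the lip, and the arm is clear with no force on it.

**What disagreed:** the last view puts the lid about 3 mm to the +y side of my estimate, inside the 8 mm allowed. My two readings of the tub along its length differed by about 3 mm, and the touch on the upright settled that. I did not re-measure the round lid, salt can or sauce bottle at the end; the arm never went near them.

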